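Drop the blank disc into the router-table opening and swing its clip over it

ROBOT

A 6-joint arm with a two-finger parallel gripper is mounted at the origin on the work surface. World frame = base frame: x ahead of the robot, y to its left, z up, the work surface at z = 0. Lengths are in mm, angles in rad, forces in N, time in s.
With the tool pointing down it reaches from about 400 to 925 mm from the base axis. Payload 12.5 kg.
Tool frame: the origin (TCP) lies at the centre of the arm's flange, where the gripper is bolted on; the fingertips stand 190 mm ahead of it and the grasp point (between the pads) lies 171 mm ahead of it; z points along the fingers, y is the direction in which the jaws open and shut (so a half turn about z gives the same grasp; the last joint's range is limited). The gripper opens to 95 mm and grips with 3 to 60 N. Pads are 20 mm wide; open, the fingers measure 119 mm over their backs; the gripper's body (75 mm by 180 mm) begins 59 mm behind the grasp point.
Start: joints at [-1.319, 0.491, 1.559, -0, 1.092, -0.106], TCP at [218.903, -585.411, 404.761] pointing down, gripper open.
Joint ranges: [-3.1, 3.1], [-0.84, 2.19], [0.05, 2.79], [-1.13, 4.28], [0.06, 2.93], [-2.69, 2.69]. Speed limits (rad/s): [2.22, 2.22, 2.79, 3.14, 3.14, 3.14].

INTERFACE

Orientations are given as [roll, pitch, yaw] about the fixed x, y, z axes, in that order (R = Rz(yaw) Ry(pitch) Rx(roll)).
In Python, from cell import env gives the robot as it stands.
- The arm moves only by the shell command python3 -m pendant 'ROWS'. ROWS is JSON, a list of rows, each an object of numbers: "x", "y", "z": the shift along the tool's x, y, z in units of 150 mm (1.0 is 150 mm); "rx", "ry", "rz": the turn, a rotation vector about the tool's x, y, z in units of 45 degrees (1.0 is 45 degrees); "jaw": the opening, from 0 (shut) to 1 (fully open). In form: [{"x": .., "y": .., "z": .., "rx": .., "ry": .., "rz": .., "jaw": ..}, ...]. A call has 1 to 10 rows; each row is the pose to reach, as a shift and turn from the pose commanded when the call began, along the tool's axes at that moment; what a row does not reach only later rows make up. A row lasts 1/8 s, in which the tool goes at most 62.5 mm and 10.7 degrees, less where a joint would pass 70% of its speed; a pose out of reach is approached as far as the arm can. A call with a number of a shift or a turn outside -1 to 1 is refused whole. A call with a gripper value outside its range is refused whole. The fingers move at their own pace and stop on an object; the grip force is fixed at half the most. Time passes only in rows, so rows that repeat a pose let the fingers close. It gives the time, the measured TCP pose, the force and the opening at its end, in the units of the state.
- env.state(): the state, without advancing time (a new reading comes with each control period).
- env.read_camera(name): name is "scene" or "top" or "wrist"; returns a dict with "img" (384x512x3 uint8, red, green, blue), "fx", "fy", "cx", "cy" (pixels), "rvec" (rotation vector, rad) and "tvec" (3), from world to camera coordinates, as OpenCV has them. Camera axes: x right, y down, z forward; pixel columns grow to the right and rows downward; lengths in mm; the calibration is good to about 2 mm. A picture is of the moment at which its call begins. There is no depth.
- env.job_done(): hands the job in, once; it reports no verdict.
The state is a dict: "t": time; "joints": joint angles; "qvel": joint speeds; "tau": joint torques, N m; "eef_pos": TCP position; "tcp_rot": TCP orientation; "ft_force": force on the tool from outside, world axes, zero at the start; "moment": the same for the moment, N m; "opening": opening from 0.0 (shut) to 1.0 (fully open).
Only numpy, scipy, OpenCV 4.12 (cv2) and the standard library are available. Lean on these libraries where they do the work, as an engineer would, in place of code of your own. Each camera call takes 0.05 s, during which the arm holds its last target.

TASK

Close the round opening in the router-table top: push the blank disc that fits it (the larger of the two discs lying on the top) across the surface, without picking it up, until it drops into the recess and lies flat and flush. Then push the small swinging clip round over the disc, right up to its stop, so that it keeps the disc in. Only push with the fingers: nothing is to be lifted, and leave the smaller disc, the nut, the jar and the wrench where they are.

Things in the scene. Friction and masses are not known exactly. Their poses are not given: they have to be found in the camera images.
- router_top: fixed grey slab lying on the bench, 260 mm (its x) by 400 mm (its y), 30 mm thick; origin at the centre of its underside, z up, so its top face is 30 mm above the origin. Aluminium trim strips along its long edges are flush. It does not move
- recess (a point): centre of the mouth of the round recess in the slab, at the slab's top face, axes as the slab's. Recess diameter 72 mm, depth 6 mm, with a closed, flat, dark floor
- blank_center (a point): centre, half-way up, of the larger loose aluminium disc: diameter 68 mm, 6 mm thick, solid, about 60 g, z along its axis. It starts flat on the slab to one side (+y or -y of the slab) of the recess, its rim clear of the recess; at home in the recess its top is flush with the slab and its centre 3 mm below point recess
- small_blank_center (a point): centre, half-way up, of the smaller loose aluminium disc: diameter 46 mm, 6 mm thick; lies on the slab on the other side of the recess. Not to be moved
- clip (a joint): angle (rad) of the flat steel retaining clip that turns about a vertical pivot on the slab: 0 = closed, against its stop, pointing to the slab's -x over the recess; it grows as the clip swings clockwise seen from above, 1.57 = pointing to the slab's +y, 2.5 = open stop. Stays where it is left: light friction, about 1 N at the post. It starts open, between 1.5 and 2.3
- clip_pivot (a point): point on the clip's pivot axis at the slab's top face, 60 mm from the recess centre to the slab's +x, axes as the slab's. Pivot boss 16 mm across, 6.5 mm tall
- clip_post (a point): middle of the upright steel post on the clip, to be pushed sideways: diameter 10 mm, from 5 to 25 mm above the slab's top, 38 mm from the pivot axis; this point is 15 mm above the slab. The clip's arm is a strip 14 mm wide that reaches 49 mm from the pivot and stands 2.5 to 5.5 mm above the slab, so it passes over the disc only when the disc is home
- collet_nut: loose round dark steel nut standing on the slab near its robot-side edge, 30 mm across, 24 mm tall; origin at the centre of its underside. Not to be moved
- jar: loose glass jar with a steel cap standing on the bench beyond the slab's +y end, 64 mm across, 75 mm tall; origin at the centre of its underside. Not to be moved
- wrench: loose steel wrench, 160 mm long, lying on the bench beyond the slab's -y end; origin under its middle. Not to be moved
Not all that is in view belongs to the job. Leave any orange look-alike of the part that bears blank_center alone.

How it is judged:
By the outcome, as a careful person would: the job done as asked, in the order asked, and still so for the second after the job is handed in, with the robot touching nothing.
It also fails if it takes over 53 s, if anything falls off the work surface, if the arm or the gripper's body presses on something with over 40 N, if the wrist force passes 120 N, or if a joint passes its speed limit or range.

## Working session

There is one attempt and no reset: what is moved stays moved. The work goes in short steps, Python scripts to look and compute and a shell command to move; the robot and the scene stay as the last step left them, time stands still between calls to the robot, and variables do not carry over. Pictures are saved under pics/ and viewed, and the job is handed in when it is done.

```bash
mkdir -p pics; ls; cat > h.py <<'E'
import numpy as np, cv2
from cell import env
def cam(n):
    c=env.read_camera(n); return c
def save(c,name,crop=None,s=1):
    im=c["img"][:,:,::-1]
    if crop: x0,y0,x1,y1=crop; im=im[y0:y1,x0:x1]
    if s!=1: im=cv2.resize(im,None,fx=s,fy=s,interpolation=cv2.INTER_CUBIC)
    cv2.imwrite("pics/"+name,im)
def ray(c,u,v,z):
    R,_=cv2.Rodrigues(np.array(c["rvec"],float)); t=np.array(c["tvec"],float).ravel()
    o=-R.T@t; d=R.T@np.array([(u-c["cx"])/c["fx"],(v-c["cy"])/c["fy"],1])
    return o+d*(z-o[2])/d[2]
def proj(c,P):
    K=np.array([[c["fx"],0,c["cx"]],[0,c["fy"],c["cy"]],[0,0,1.]])
    return cv2.projectPoints(np.array(P,float).reshape(-1,1,3),np.array(c["rvec"],float),np.array(c["tvec"],float),K,None)[0].reshape(-1,2)
E
python3 - <<'E'
from h import *
import pickle
d={}
for n in("scene","top","wrist"):
    c=cam(n); d[n]=c; save(c,n+"0.png",s=1.5)
    R,_=cv2.Rodrigues(np.array(c["rvec"],float)); print(n,c["fx"],(-R.T@np.array(c["tvec"]).ravel()).round())
pickle.dump(d,open("c0.pkl","wb"))
print(env.state())
E
```

```text
pics
scene 453.36176489568027 [1023.  373.  811.]
top 438.53872611632426 [ 303.  -36. 1140.]
wrist 342.9614775353124 [ 296. -555.  384.]
{'t': 0.15, 'joints': array([-1.31860024e+00,  4.91406953e-01,  1.55930299e+00,  7.48985144e-06,
        1.09169861e+00, -1.05618365e-01]), 'qvel': array([ 0.00034149, -0.00046632, -0.00101443, -0.00045559,  0.00135178,
       -0.00235371]), 'tau': array([ 3.19097635e-04, -6.12895060e+01, -2.58279580e+01,  6.92038774e-02,
        4.72810550e-02, -7.95098140e-05]), 'eef_pos': array([ 218.89869277, -585.39247435,  404.30693809]), 'tcp_rot': array([-3.14078200e+00, -9.26203682e-05,  3.57810963e-01]), 'ft_force': array([ 0.281216  ,  0.84705413, -0.05073541]), 'moment': array([ 0.03682896, -0.02816226,  0.01457293]), 'opening': 0.9994406397645442}
```

View pics/scene0.png

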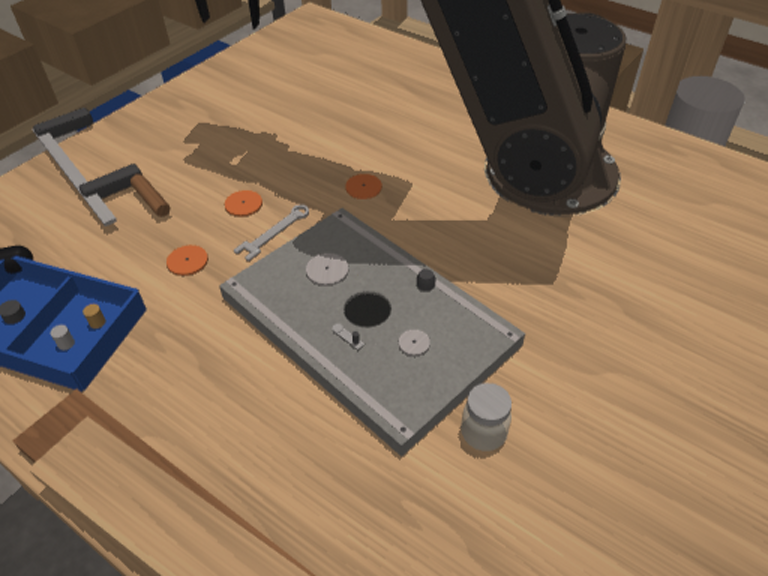

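View pics/top0.png

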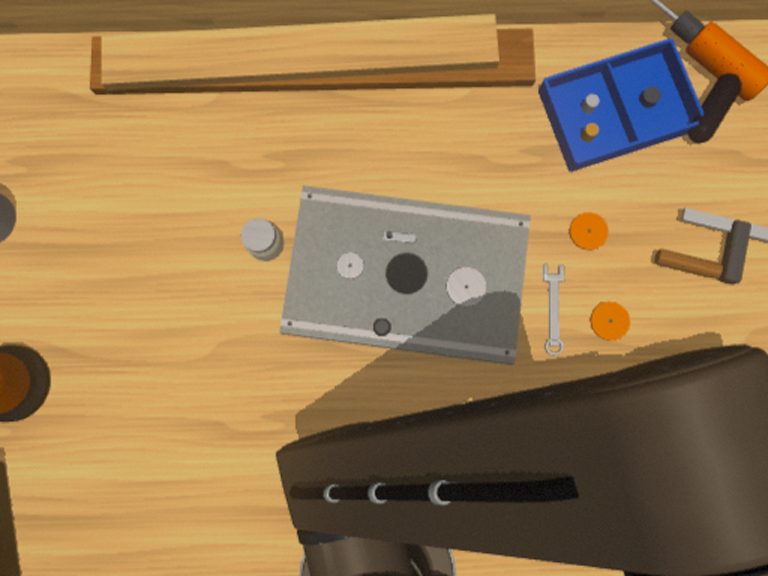

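View pics/wrist0.png

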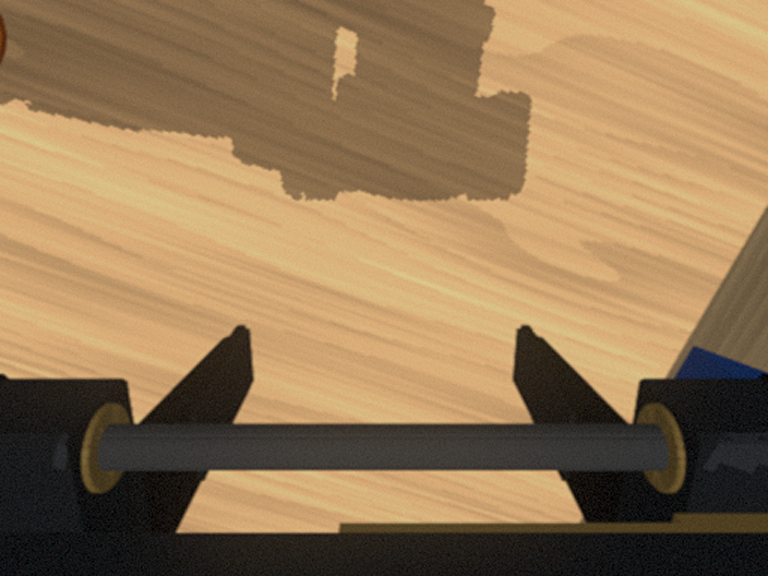

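The candidates, in 1.5x top-view pixels, are: a grey disc at (466,286) that is larger, a grey disc at (350,265) that is smaller, and orange look-alikes at (589,231) and (610,321) on the bench. There is a third orange one in the scene view. I choose the grey disc at (466,286) and will check it in a crop.

```bash
python3 - <<'E'
from h import *
import pickle
d=pickle.load(open("c0.pkl","rb")); 
save(d["top"],"topcrop.png",(180,115,365,250),4.3)
save(d["scene"],"scenecrop.png",(140,130,360,310),3.5)
E
```

```text
(no output)
```

View pics/topcrop.png

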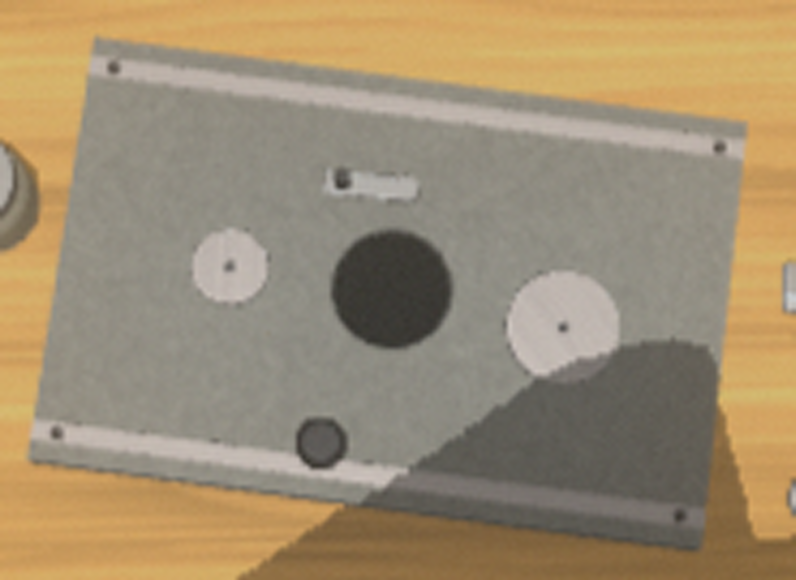

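View pics/scenecrop.png

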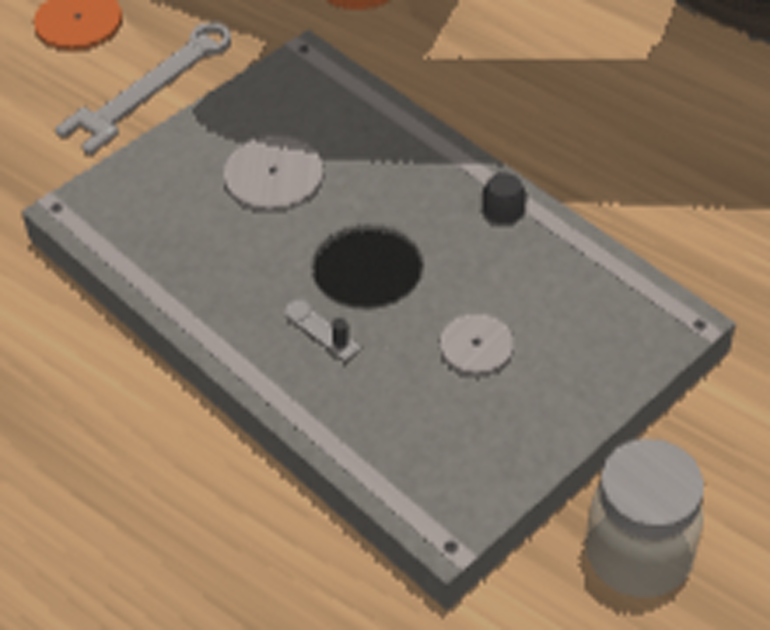

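The top crop confirms the choice. The big disc is at crop (563,327) and about 112 px wide, the recess is at (392,289), the small disc at (229,266), the nut at (321,442), the clip post at (342,180) and the clip's far end, the pivot, near (408,187).

```bash
python3 - <<'E'
from h import *
import pickle
d=pickle.load(open("c0.pkl","rb")); c=d["top"]
def T(x,y,z,s=4.3,o=(180,115),cc=None): return ray(cc or c,o[0]+(x+.5)/s-.5,o[1]+(y+.5)/s-.5,z)
cor=np.array([T(*p,30) for p in((95,38),(747,123),(703,549),(30,461))])
for n,p,z in(("recess",(392,289),30),("blank",(563,327),36),("small",(229,266),36),("nuttop",(321,440),54),("posttop",(342,179),55),("pivot",(407,188),36.5)): print(n,T(*p,z).round(1))
print(cor.round(1)); print([round(float(np.linalg.norm(cor[i]-cor[(i+1)%4])),1) for i in range(4)], cor.mean(0))
e=(cor[0]-cor[1]); e2=cor[3]-cor[2]; print(np.degrees(np.arctan2(-e[0],e[1])),np.degrees(np.arctan2(-e2[0],e2[1])))
S=lambda x,y,z:T(x,y,z,3.5,(140,130),d["scene"])
for n,p,z in(("recess",(368,266),30),("blank",(272,170),36),("small",(476,342),36),("nuttop",(504,184),54),("posttop",(340,323),55),("pivot",(299,309),36.5)): print(n,S(*p,z).round(1))
E
```

```text
recess [501.6 -60.8  30. ]
blank [ 475.5 -161.6   36. ]
small [516.5  36.   36. ]
nuttop [409.6 -17.1  54. ]
posttop [563.6 -32.4  55. ]
pivot [561.7 -71.2  36.5]
[[ 660.7  116.3   30. ]
 [ 599.1 -278.4   30. ]
 [ 342.9 -239.5   30. ]
 [ 403.2  155.1   30. ]]
[399.5, 259.1, 399.2, 260.4] [501.49989494 -61.62349749  30.        ]
-8.869814500974474 -8.691827354799841
recess [501.8 -57.2  30. ]
blank [ 475.3 -159.5   36. ]
small [516.1  38.1  36. ]
nuttop [408.6 -14.5  54. ]
posttop [564.9 -29.4  55. ]
pivot [559.9 -67.1  36.5]
```

```bash
python3 -m pendant '[{"x":0.8,"y":-0.59,"jaw":0.47},{"x":0.8,"y":-0.59,"jaw":0.47},{"x":0.8,"y":-0.59,"jaw":0.47}]'; python3 -m pendant '[{"x":0.8,"y":-0.59,"jaw":0.47},{"x":0.8,"y":-0.59,"jaw":0.47},{"x":0.8,"y":-0.59,"jaw":0.47}]'; python3 -m pendant '[{"x":0.8,"y":-0.59,"z":0.4,"rz":-0.6,"jaw":0.47},{"x":0.8,"y":-0.59,"z":0.4,"rz":-0.8,"jaw":0.47},{"x":0.8,"y":-0.59,"z":0.4,"rz":-0.95,"jaw":0.47},{"x":0.8,"y":-0.59,"z":0.4,"rz":-0.99,"jaw":0.47},{"x":0.8,"y":-0.59,"z":0.4,"rz":-0.99,"jaw":0.47},{"x":0.8,"y":-0.59,"z":0.4,"rz":-0.99,"jaw":0.47}]'
python3 - <<'E'
from h import *
import pickle
print(env.state())
c=cam("wrist");save(c,"w1.png",s=1.5);pickle.dump(c,open("w1.pkl","wb"))
E
```

```text
{'t': 0.15, 'joints': array([-1.31860024e+00,  4.91406953e-01,  1.55930299e+00,  7.48985144e-06,
        1.09169861e+00, -1.05618365e-01]), 'qvel': array([ 0.00034149, -0.00046632, -0.00101443, -0.00045559,  0.00135178,
       -0.00235371]), 'tau': array([ 3.19097635e-04, -6.12895060e+01, -2.58279580e+01,  6.92038774e-02,
        4.72810550e-02, -7.95098140e-05]), 'eef_pos': array([ 218.89869277, -585.39247435,  404.30693809]), 'tcp_rot': array([-3.14078200e+00, -9.26203682e-05,  3.57810963e-01]), 'ft_force': array([ 0.281216  ,  0.84705413, -0.05073541]), 'moment': array([ 0.03682896, -0.02816226,  0.01457293]), 'opening': 0.9994406397645442}invalid input
invalid input
invalid input
```

View pics/w1.png

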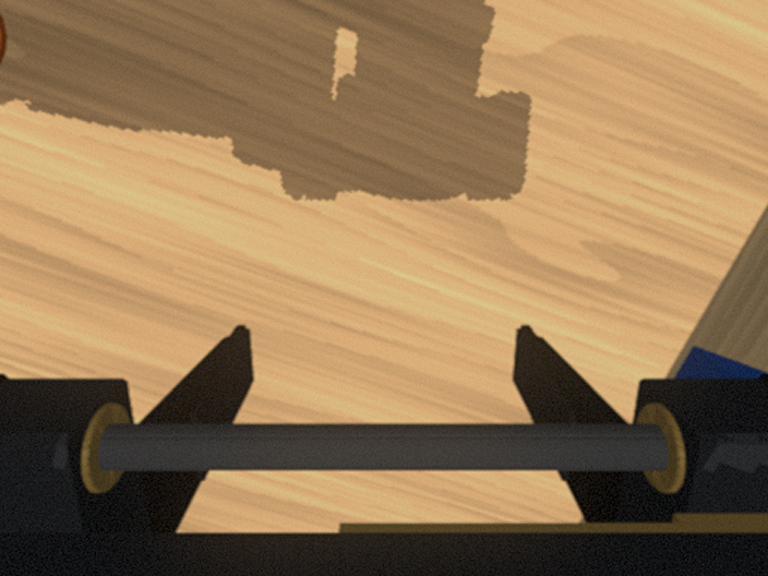

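The arm did not move, and the rows were refused. I will probably have to give every key.

```bash
python3 -m pendant '[{"x":0.8,"y":-0.59,"z":0,"rx":0,"ry":0,"rz":0,"jaw":0.47},{"x":0.8,"y":-0.59,"z":0,"rx":0,"ry":0,"rz":0,"jaw":0.47},{"x":0.8,"y":-0.59,"z":0,"rx":0,"ry":0,"rz":0,"jaw":0.47}]'
```

```text
t: 0.57
eef_pos: [301.5, -458.3, 404.9]
tcp_rot: [-3.141, -0.0, 0.36]
ft_force: [0.4, -0.6, -0.0]
opening: 0.74
```

```bash
python3 -m pendant '[{"x":0.8,"y":-0.59,"z":0,"rx":0,"ry":0,"rz":0,"jaw":0.47},{"x":0.8,"y":-0.59,"z":0,"rx":0,"ry":0,"rz":0,"jaw":0.47},{"x":0.8,"y":-0.59,"z":0,"rx":0,"ry":0,"rz":0,"jaw":0.47}]'; python3 -m pendant '[{"x":0.8,"y":-0.59,"z":0.4,"rx":0,"ry":0,"rz":-0.99,"jaw":0.47},{"x":0.8,"y":-0.59,"z":0.4,"rx":0,"ry":0,"rz":-0.99,"jaw":0.47},{"x":0.8,"y":-0.59,"z":0.4,"rx":0,"ry":0,"rz":-0.99,"jaw":0.47},{"x":0.8,"y":-0.59,"z":0.4,"rx":0,"ry":0,"rz":-0.99,"jaw":0.47},{"x":0.8,"y":-0.59,"z":0.4,"rx":0,"ry":0,"rz":-0.99,"jaw":0.47},{"x":0.8,"y":-0.59,"z":0.4,"rx":0,"ry":0,"rz":-0.99,"jaw":0.47}]'
python3 -m pendant '[{"x":0,"y":0,"z":0,"rx":0,"ry":0,"rz":-0.23,"jaw":0.47},{"x":0,"y":0,"z":0,"rx":0,"ry":0,"rz":-0.23,"jaw":0.47}]'
python3 - <<'E'
from h import *
import pickle
c=cam("wrist");save(c,"w2.png",s=1.5);pickle.dump(c,open("w2.pkl","wb"))
s=env.state();print(s["eef_pos"],s["tcp_rot"],s["joints"],s["opening"])
E
```

```text
t: 0.95
eef_pos: [382.9, -333.7, 404.9]
tcp_rot: [3.141, -0.0, 0.36]
ft_force: [0.1, -0.6, -0.1]
opening: 0.482
t: 1.7
eef_pos: [463.1, -211.2, 344.9]
tcp_rot: [3.141, 0.0, 1.131]
ft_force: [0.4, -0.4, -0.1]
opening: 0.467
t: 1.95
eef_pos: [462.9, -211.2, 344.9]
tcp_rot: [3.141, 0.0, 1.312]
ft_force: [0.5, 0.2, 0.2]
opening: 0.47
[ 462.96147574 -211.09196226  344.89221055] [3.14117380e+00 1.76019678e-04 1.30952780e+00] [-5.57673196e-01  4.04122320e-01  1.90891214e+00 -6.24480274e-05
  8.28106188e-01 -2.96362486e-01] 0.46879124932220223
```

View pics/w2.png

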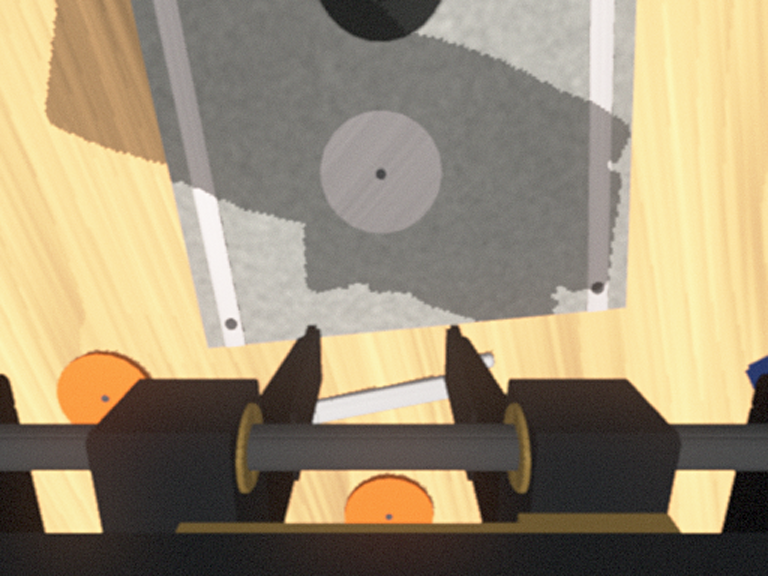

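The disc is at (380,172), the recess edge is straight ahead at (381,~41 bottom), and the fingers are centred near x=384.

```bash
python3 - <<'E'
from h import *
import pickle
c=pickle.load(open("w2.pkl","rb"))
f=lambda x,y,z: ray(c,(x+.5)/1.5-.5,(y+.5)/1.5-.5,z).round(1)
print(f(380.5,172,36)); 
p=f(380.5,41,30); print("recess near edge",p, "center est", p+36*np.array([np.cos(1.31),np.sin(1.31),0]))
t=np.array([462.96,-211.1,345]);u=np.array([np.cos(1.3095),np.sin(1.3095)]);n=np.array([u[1],-u[0]])
for q in(f(380.5,172,36),p): print((q[:2]-t[:2])@u,(q[:2]-t[:2])@n)
E
```

```text
[ 475.4 -158.4   36. ]
recess near edge [492.8 -93.2  30. ] center est [502.08260117 -58.41734174  30.        ]
54.12480991107194 -1.5964185197895193
121.60665078507813 -1.6303634061322085
```

```bash
python3 -m pendant '[{"x":0,"y":-0.011,"z":0.4,"rx":0,"ry":0,"rz":0,"jaw":0.47},{"x":0,"y":-0.011,"z":0.7,"rx":0,"ry":0,"rz":0,"jaw":0.47},{"x":0,"y":-0.011,"z":0.79,"rx":0,"ry":0,"rz":0,"jaw":0.47},{"x":0,"y":-0.011,"z":0.82,"rx":0,"ry":0,"rz":0,"jaw":0.47},{"x":0,"y":-0.011,"z":0.82,"rx":0,"ry":0,"rz":0,"jaw":0.47}]'
python3 -m pendant '[{"x":0.06,"y":0,"z":0,"rx":0,"ry":0,"rz":0,"jaw":0.47},{"x":0.1,"y":0,"z":0,"rx":0,"ry":0,"rz":0,"jaw":0.47},{"x":0.13,"y":0,"z":0,"rx":0,"ry":0,"rz":0,"jaw":0.47},{"x":0.16,"y":0,"z":0,"rx":0,"ry":0,"rz":0,"jaw":0.47},{"x":0.19,"y":0,"z":0,"rx":0,"ry":0,"rz":0,"jaw":0.47},{"x":0.22,"y":0,"z":0,"rx":0,"ry":0,"rz":0,"jaw":0.47},{"x":0.25,"y":0,"z":0,"rx":0,"ry":0,"rz":0,"jaw":0.47},{"x":0.28,"y":0,"z":0,"rx":0,"ry":0,"rz":0,"jaw":0.47},{"x":0.3,"y":0,"z":0,"rx":0,"ry":0,"rz":0,"jaw":0.47},{"x":0.3,"y":0,"z":0,"rx":0,"ry":0,"rz":0,"jaw":0.47}]'
python3 - <<'E'
from h import *
import pickle
c=cam("wrist");save(c,"w3.png",s=1.5);pickle.dump(c,open("w3.pkl","wb"))
s=env.state();print(s["eef_pos"],s["ft_force"],s["opening"])
E
```

```text
t: 2.62
eef_pos: [461.8, -210.5, 222.8]
tcp_rot: [3.14, 0.001, 1.315]
ft_force: [0.2, -0.7, 0.4]
opening: 0.473
t: 3.88
eef_pos: [472.9, -166.5, 221.7]
tcp_rot: [-3.142, -0.0, 1.316]
ft_force: [0.3, -0.1, -0.3]
opening: 0.468
[ 472.86597615 -166.55614527  221.64755715] [-0.10132994 -0.28021595  0.73419995] 0.4698723727173801
```

View pics/w3.png

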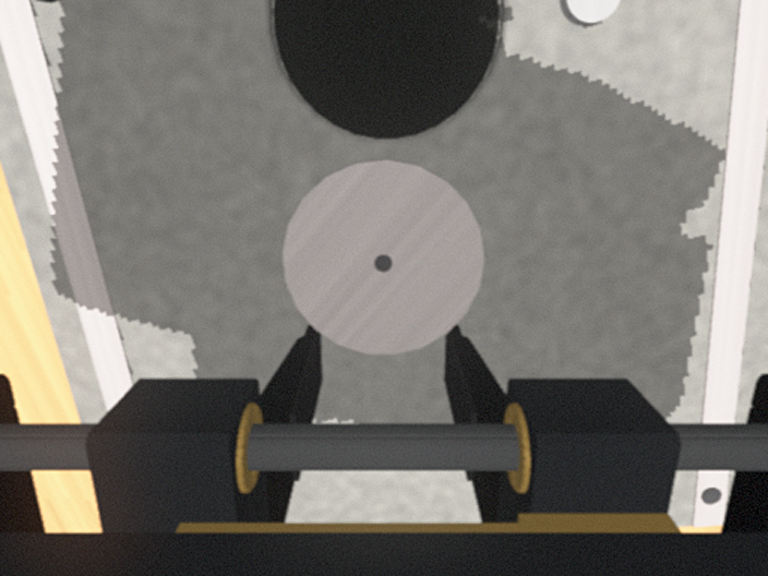

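The disc sits between the fingers, centred at (383,258), with the recess centre at x≈386. I will nudge about 1 mm right and keep pushing.

```bash
python3 -m pendant '[{"x":0.04,"y":0.002,"z":0,"rx":0,"ry":0,"rz":0,"jaw":0.47},{"x":0.08,"y":0.004,"z":0,"rx":0,"ry":0,"rz":0,"jaw":0.47},{"x":0.12,"y":0.007,"z":0,"rx":0,"ry":0,"rz":0,"jaw":0.47},{"x":0.16,"y":0.007,"z":0,"rx":0,"ry":0,"rz":0,"jaw":0.47},{"x":0.2,"y":0.007,"z":0,"rx":0,"ry":0,"rz":0,"jaw":0.47},{"x":0.24,"y":0.007,"z":0,"rx":0,"ry":0,"rz":0,"jaw":0.47},{"x":0.28,"y":0.007,"z":0,"rx":0,"ry":0,"rz":0,"jaw":0.47},{"x":0.32,"y":0.007,"z":0,"rx":0,"ry":0,"rz":0,"jaw":0.47},{"x":0.36,"y":0.007,"z":0,"rx":0,"ry":0,"rz":0,"jaw":0.47},{"x":0.38,"y":0.007,"z":0,"rx":0,"ry":0,"rz":0,"jaw":0.47}]'
python3 -m pendant '[{"x":0.03,"y":0,"z":0,"rx":0,"ry":0,"rz":0,"jaw":0.47},{"x":0.05,"y":0,"z":0,"rx":0,"ry":0,"rz":0,"jaw":0.47},{"x":0.07,"y":0,"z":0,"rx":0,"ry":0,"rz":0,"jaw":0.47},{"x":0.09,"y":0,"z":0,"rx":0,"ry":0,"rz":0,"jaw":0.47},{"x":0.11,"y":0,"z":0,"rx":0,"ry":0,"rz":0,"jaw":0.47},{"x":0.12,"y":0,"z":0,"rx":0,"ry":0,"rz":0,"jaw":0.47},{"x":0.13,"y":0,"z":0,"rx":0,"ry":0,"rz":0,"jaw":0.47},{"x":0.13,"y":0,"z":0,"rx":0,"ry":0,"rz":0,"jaw":0.47}]'
python3 - <<'E'
from h import *
import pickle
c=cam("wrist");save(c,"w4.png",s=1.5);pickle.dump(c,open("w4.pkl","wb"))
c=cam("scene");save(c,"s4.png",(140,130,360,310),3.5)
s=env.state();print(s["eef_pos"],s["ft_force"],s["opening"])
E
```

```text
t: 5.18
eef_pos: [488.4, -111.4, 221.7]
tcp_rot: [3.141, 0.0, 1.316]
ft_force: [-0.7, 0.5, 0.3]
opening: 0.47
t: 6.18
eef_pos: [493.2, -92.9, 221.7]
tcp_rot: [-3.142, 0.0, 1.316]
ft_force: [1.0, -0.0, 0.8]
opening: 0.473
[493.16914769 -92.97724208 221.70964732] [ 0.13444089 -0.76454256  0.31206415] 0.47146747141464634
```

View pics/w4.png

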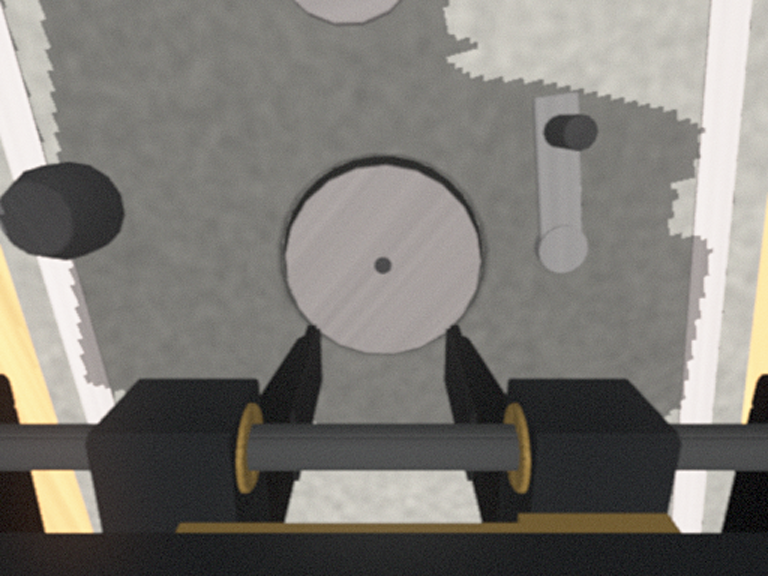

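View pics/s4.png

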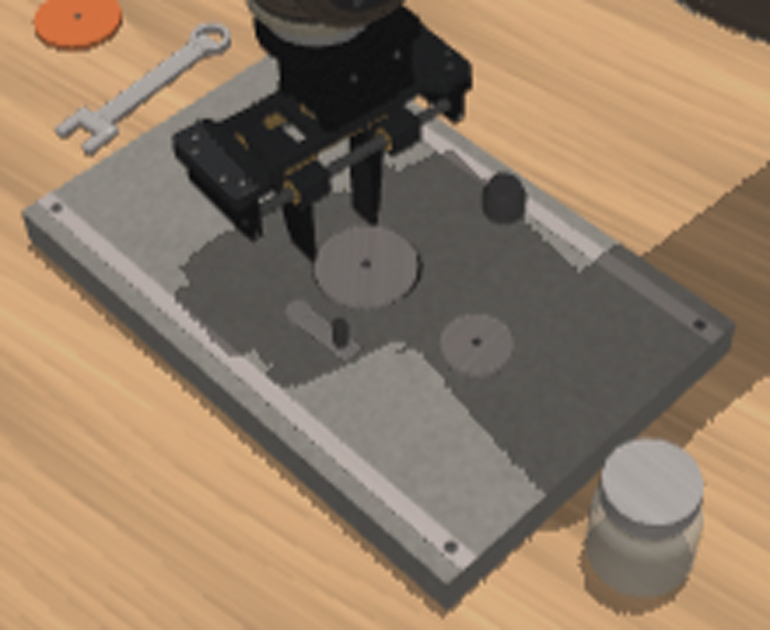

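The disc's leading part is down, with a gap at the front only (wrist y 155–165). It may be resting against the rear wall or hanging on the rear lip, so I will push another 4 mm.

```bash
python3 -m pendant '[{"x":0.01,"y":0,"z":0,"rx":0,"ry":0,"rz":0,"jaw":0.47},{"x":0.02,"y":0,"z":0,"rx":0,"ry":0,"rz":0,"jaw":0.47},{"x":0.03,"y":0,"z":0,"rx":0,"ry":0,"rz":0,"jaw":0.47},{"x":0.03,"y":0,"z":0,"rx":0,"ry":0,"rz":0,"jaw":0.47}]'
python3 - <<'E'
from h import *
import pickle
c=cam("wrist");save(c,"w5.png",(150,70,360,250),3.5);pickle.dump(c,open("w4.pkl","wb"))
E
```

```text
t: 6.78
eef_pos: [494.3, -88.4, 221.7]
tcp_rot: [3.142, 0.0, 1.316]
ft_force: [0.1, 0.3, -0.4]
opening: 0.467
```

View pics/w5.png

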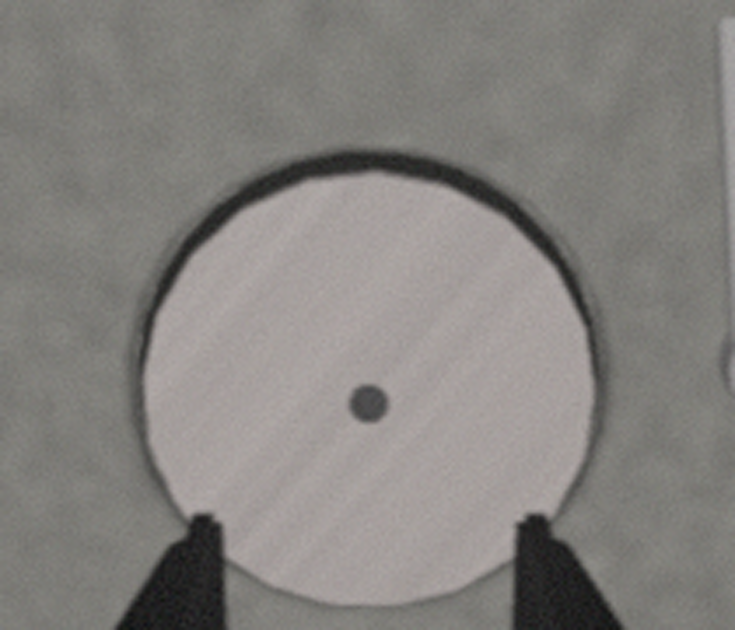

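The fingertips now ride over the disc's rear rim with no force, so it has dropped and lies against the rear wall. I will lift, close the jaws and look.

```bash
python3 -m pendant '[{"x":0,"y":0,"z":-0.3,"rx":0,"ry":0,"rz":0,"jaw":0.3},{"x":-0.2,"y":0,"z":-0.6,"rx":0,"ry":0,"rz":0,"jaw":0},{"x":-0.2,"y":0,"z":-0.6,"rx":0,"ry":0,"rz":0,"jaw":0},{"x":-0.2,"y":0,"z":-0.6,"rx":0,"ry":0,"rz":0,"jaw":0},{"x":-0.2,"y":0,"z":-0.6,"rx":0,"ry":0,"rz":0,"jaw":0}]'
python3 - <<'E'
from h import *
import pickle
c=cam("wrist");save(c,"w6.png",s=1.5);pickle.dump(c,open("w6.pkl","wb"))
s=env.state();print(s["eef_pos"],s["tcp_rot"],s["opening"])
c=cam("scene");save(c,"s6.png",(200,170,310,260),7);pickle.dump(c,open("s6.pkl","wb"))
E
```

```text
t: 7.45
eef_pos: [486.7, -117.2, 310.6]
tcp_rot: [-3.14, -0.0, 1.316]
ft_force: [-0.0, -0.3, 0.1]
opening: 0.021
[ 486.74753697 -117.19335059  310.63177283] [-3.13955499e+00 -1.91075961e-04  1.31646216e+00] 0.014412298574979297
```

View pics/w6.png

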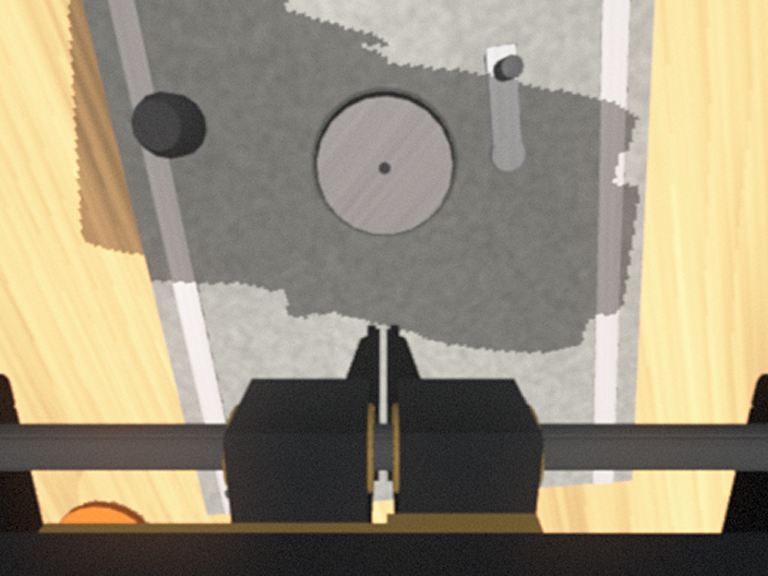

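View pics/s6.png

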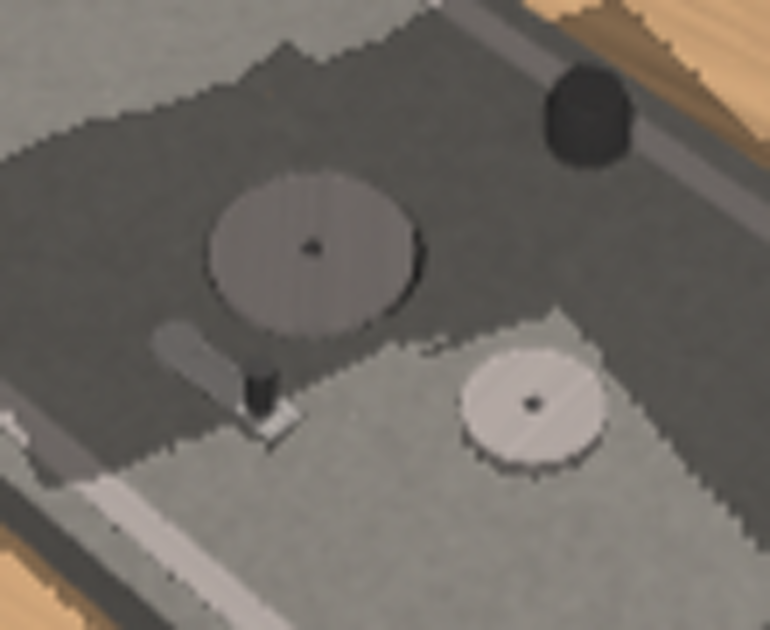

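The disc looks flush. No rim side shows in the scene crop (it does on the small disc), and the gap is even in the wrist view. Next I locate the post top at (512,66), the pivot at (508,156), the disc at (385,168) and the nut at (165,125).

```bash
python3 - <<'E'
from h import *
import pickle
c=pickle.load(open("w6.pkl","rb"))
f=lambda x,y,z: ray(c,(x+.5)/1.5-.5,(y+.5)/1.5-.5,z).round(1)
print("post",f(512,66,55),"pivot",f(508,156,36.5),"disc",f(385,164,30))
s=pickle.load(open("s6.pkl","rb"))
g=lambda x,y,z: ray(s,200+(x+.5)/7-.5,170+(y+.5)/7-.5,z).round(1)
print("post",g(262,375,55),"pivot",g(178,342,36),"disc",g(314,252,30))
E
```

```text
post [565.4 -29.9  55. ] pivot [560.7 -68.8  36.5] disc [502.3 -58.1  30. ]
post [567.3 -27.   55. ] pivot [560.8 -66.7  36. ] disc [502.1 -58.   30. ]
```

```bash
python3 -m pendant '[{"x":0.717,"y":0.333,"z":0,"rx":0,"ry":0,"rz":-0.99,"jaw":0.42},{"x":0.717,"y":0.333,"z":0,"rx":0,"ry":0,"rz":-0.99,"jaw":0.42},{"x":0.717,"y":0.333,"z":0,"rx":0,"ry":0,"rz":-0.99,"jaw":0.42},{"x":0.717,"y":0.333,"z":0,"rx":0,"ry":0,"rz":-0.99,"jaw":0.42},{"x":0.717,"y":0.333,"z":0,"rx":0,"ry":0,"rz":-0.99,"jaw":0.42},{"x":0.717,"y":0.333,"z":0,"rx":0,"ry":0,"rz":-0.99,"jaw":0.42}]'
python3 -m pendant '[{"x":0,"y":0,"z":0.15,"rx":0,"ry":0,"rz":-0.18,"jaw":0.42},{"x":0,"y":0,"z":0.15,"rx":0,"ry":0,"rz":-0.18,"jaw":0.42},{"x":0,"y":0,"z":0.15,"rx":0,"ry":0,"rz":-0.18,"jaw":0.42}]'
python3 - <<'E'
from h import *
import pickle
c=cam("wrist");save(c,"w7.png",s=1.5);pickle.dump(c,open("w7.pkl","wb"))
s=env.state();print(s["eef_pos"],s["tcp_rot"],s["opening"])
E
```

```text
t: 8.3
eef_pos: [562.2, -26.1, 311.4]
tcp_rot: [-3.141, -0.0, 2.09]
ft_force: [0.2, 0.0, -0.1]
opening: 0.421
t: 8.68
eef_pos: [562.3, -26.2, 289.7]
tcp_rot: [3.141, 0.0, 2.231]
ft_force: [0.0, -0.1, 0.7]
opening: 0.42
[562.33677704 -26.21584297 289.83847897] [3.14117014e+00 5.88039610e-04 2.23145188e+00] 0.417990431429632
```

View pics/w7.png

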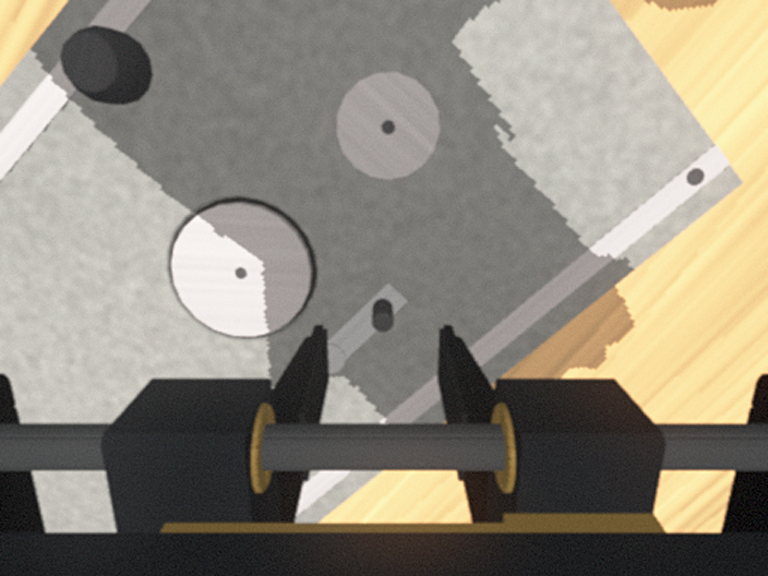

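The post at (382,315) sits midway between the fingers, whose tips are at x 322 and 447. The disc is flush. I will descend and push along tool -y.

```bash
python3 -m pendant '[{"x":0,"y":0,"z":0.2,"rx":0,"ry":0,"rz":0,"jaw":0.42},{"x":0,"y":0,"z":0.33,"rx":0,"ry":0,"rz":0,"jaw":0.42},{"x":0,"y":0,"z":0.4,"rx":0,"ry":0,"rz":0,"jaw":0.42},{"x":0,"y":0,"z":0.4,"rx":0,"ry":0,"rz":0,"jaw":0.42}]'
python3 -m pendant '[{"x":0,"y":-0.06,"z":0,"rx":0,"ry":0,"rz":0,"jaw":0.42},{"x":0,"y":-0.1,"z":0,"rx":0,"ry":0,"rz":0,"jaw":0.42},{"x":0,"y":-0.13,"z":0,"rx":0,"ry":0,"rz":0,"jaw":0.42},{"x":0,"y":-0.16,"z":0,"rx":0,"ry":0,"rz":0,"jaw":0.42},{"x":0,"y":-0.19,"z":0,"rx":0,"ry":0,"rz":0,"jaw":0.42},{"x":0,"y":-0.22,"z":0,"rx":0,"ry":0,"rz":0,"jaw":0.42},{"x":0,"y":-0.25,"z":0,"rx":0,"ry":0,"rz":0,"jaw":0.42},{"x":0,"y":-0.25,"z":0,"rx":0,"ry":0,"rz":0,"jaw":0.42}]'
python3 - <<'E'
from h import *
c=cam("wrist");save(c,"w8.png",s=1.5)
s=env.state();print(s["eef_pos"],s["ft_force"],s["opening"])
E
```

```text
t: 9.22
eef_pos: [562.3, -26.2, 229.2]
tcp_rot: [-3.141, -0.0, 2.234]
ft_force: [0.3, 0.2, 0.7]
opening: 0.424
t: 10.22
eef_pos: [532.4, -49.7, 229.2]
tcp_rot: [-3.141, 0.0, 2.234]
ft_force: [0.4, 0.4, -0.0]
opening: 0.418
[532.59084995 -49.58354767 229.24341958] [-0.07679919  0.53327473  0.03667793] 0.4197567425874563
```

View pics/w8.png

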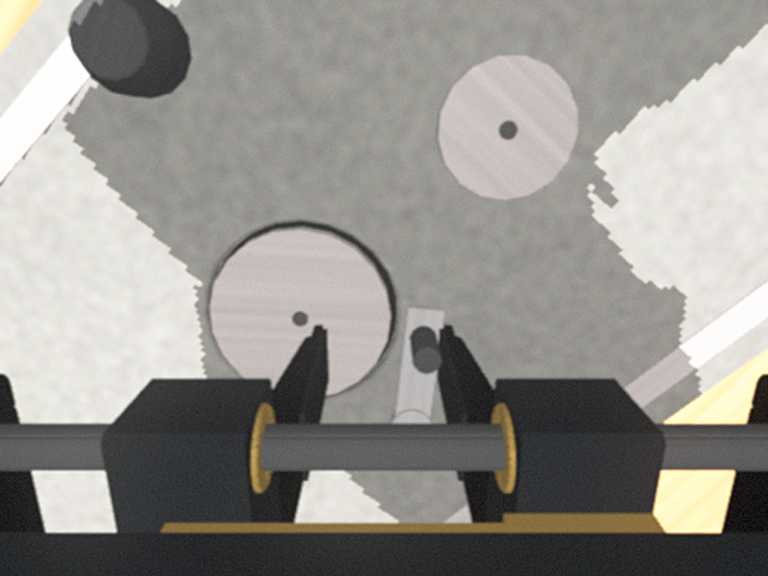

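The right pad is pushing the post at (426,350), and the clip is about to pass over the disc. I will continue slowly towards the stop.

```bash
python3 -m pendant '[{"x":0,"y":-0.03,"z":0,"rx":0,"ry":0,"rz":0,"jaw":0.42},{"x":0,"y":-0.06,"z":0,"rx":0,"ry":0,"rz":0,"jaw":0.42},{"x":0,"y":-0.09,"z":0,"rx":0,"ry":0,"rz":0,"jaw":0.42},{"x":0,"y":-0.12,"z":0,"rx":0,"ry":0,"rz":0,"jaw":0.42},{"x":0,"y":-0.15,"z":0,"rx":0,"ry":0,"rz":0,"jaw":0.42},{"x":0,"y":-0.17,"z":0,"rx":0,"ry":0,"rz":0,"jaw":0.42},{"x":0,"y":-0.17,"z":0,"rx":0,"ry":0,"rz":0,"jaw":0.42}]'
python3 - <<'E'
from h import *
c=cam("wrist");save(c,"w9.png",s=1.5)
s=env.state();print(s["eef_pos"],s["ft_force"],s["opening"])
E
```

```text
t: 11.15
eef_pos: [512.3, -65.1, 229.2]
tcp_rot: [-3.141, -0.0, 2.235]
ft_force: [-0.2, -0.7, -0.7]
opening: 0.418
[512.34065666 -64.97242316 229.16264683] [ 0.89499116 -0.32589784  0.16846998] 0.4186184102561425
```

View pics/w9.png

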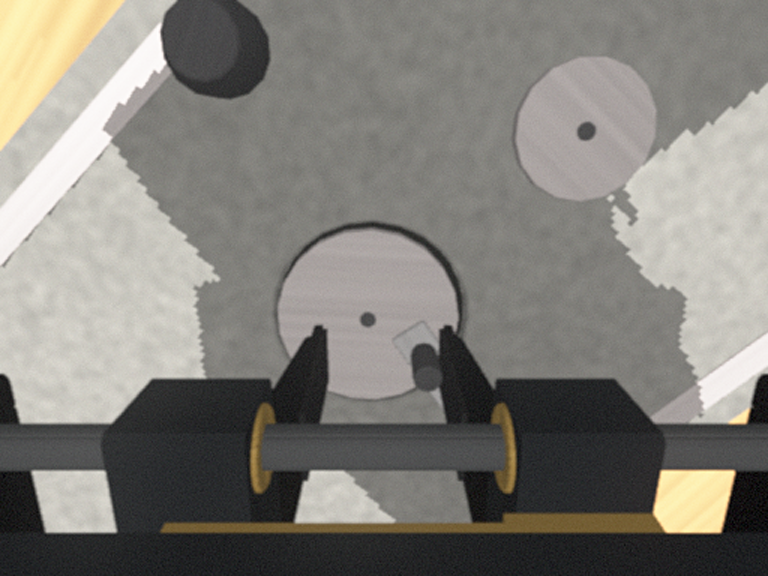

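The clip now lies over the disc. I will creep in short calls, watching the force for the stop.

```bash

python3 -m pendant '[{"x":0,"y":-0.01,"z":0,"rx":0,"ry":0,"rz":0,"jaw":0.42},{"x":0,"y":-0.02,"z":0,"rx":0,"ry":0,"rz":0,"jaw":0.42},{"x":0,"y":-0.02,"z":0,"rx":0,"ry":0,"rz":0,"jaw":0.42}]' | grep -E "eef|ft|open"
python3 -m pendant '[{"x":0,"y":-0.007,"z":0,"rx":0,"ry":0,"rz":0,"jaw":0.42},{"x":0,"y":-0.007,"z":0,"rx":0,"ry":0,"rz":0,"jaw":0.42}]'| grep -E "eef|ft|open"
```

```text
eef_pos: [510.3, -66.9, 229.3]
ft_force: [2.3, 0.3, 0.4]
opening: 0.421
eef_pos: [509.5, -67.5, 229.3]
ft_force: [2.6, -0.5, -1.1]
opening: 0.421
```

```bash

python3 -m pendant '[{"x":0,"y":-0.007,"z":0,"rx":0,"ry":0,"rz":0,"jaw":0.42},{"x":0,"y":-0.007,"z":0,"rx":0,"ry":0,"rz":0,"jaw":0.42}]'| grep -E "eef|ft|open"
python3 - <<'E'
from h import *
c=cam("wrist");save(c,"w10.png",(150,130,360,280),3.7)
c=cam("scene");save(c,"s10.png",(200,170,310,260),7)
E
```

```text
eef_pos: [508.6, -68.1, 229.3]
ft_force: [3.7, 0.3, -0.4]
opening: 0.417
```

View pics/w10.png

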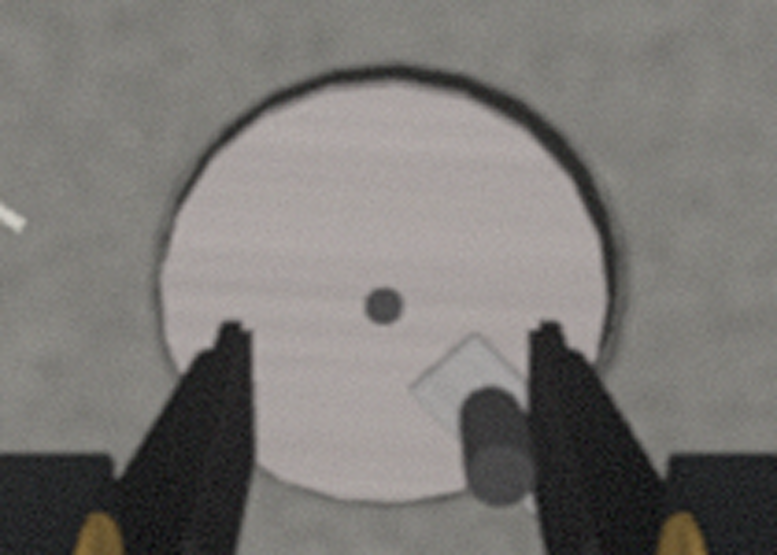

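View pics/s10.png

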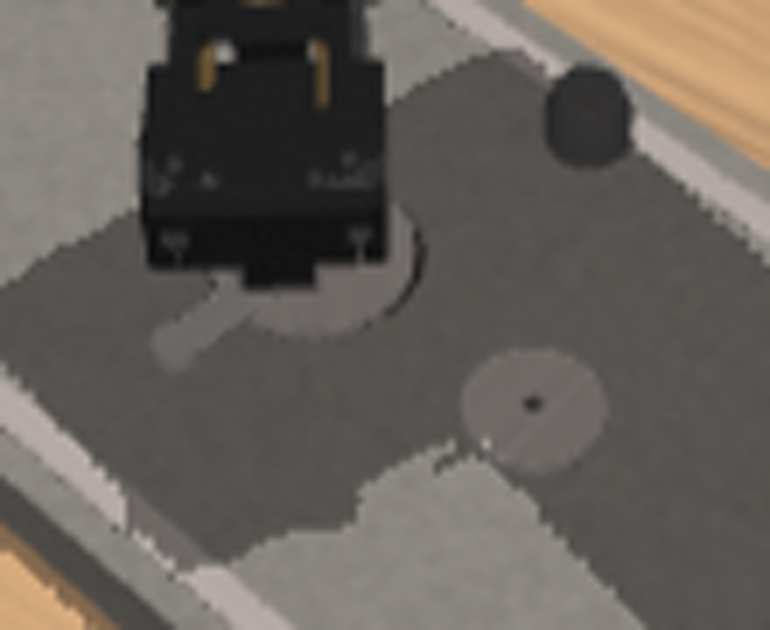

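```bash

for i in 1; do python3 -m pendant '[{"x":0,"y":-0.007,"z":0,"rx":0,"ry":0,"rz":0,"jaw":0.42},{"x":0,"y":-0.007,"z":0,"rx":0,"ry":0,"rz":0,"jaw":0.42}]'| grep -E "eef|ft|open"; done
python3 -m pendant '[{"x":0,"y":-0.007,"z":0,"rx":0,"ry":0,"rz":0,"jaw":0.42},{"x":0,"y":-0.007,"z":0,"rx":0,"ry":0,"rz":0,"jaw":0.42}]'| grep -E "eef|ft|open"
```

```text
eef_pos: [508.2, -68.5, 229.3]
ft_force: [8.2, 3.3, -3.2]
opening: 0.42
eef_pos: [507.8, -68.8, 229.3]
ft_force: [11.7, 9.7, -4.7]
opening: 0.422
```

The force climbs to about 15 N while the TCP stalls, so the clip is against its stop. I will back off to centre, lift clear and check.

```bash
python3 -m pendant '[{"x":0,"y":0.05,"z":0,"rx":0,"ry":0,"rz":0,"jaw":0.42},{"x":0,"y":0.08,"z":0,"rx":0,"ry":0,"rz":0,"jaw":0.42},{"x":0,"y":0.08,"z":-0.2,"rx":0,"ry":0,"rz":0,"jaw":0.42},{"x":0,"y":0.08,"z":-0.5,"rx":0,"ry":0,"rz":0,"jaw":0.42},{"x":-0.5,"y":0.08,"z":-0.9,"rx":0,"ry":0,"rz":0,"jaw":0.42},{"x":-0.8,"y":0.08,"z":-0.9,"rx":0,"ry":0,"rz":0,"jaw":0.42},{"x":-0.8,"y":0.08,"z":-0.9,"rx":0,"ry":0,"rz":0,"jaw":0.42},{"x":-0.8,"y":0.08,"z":-0.9,"rx":0,"ry":0,"rz":0,"jaw":0.42}]'
python3 - <<'E'
from h import *
import pickle
c=cam("wrist");save(c,"w11.png",s=1.5);pickle.dump(c,open("w11.pkl","wb"))
c=cam("scene");save(c,"s11.png",(140,130,360,310),3.5);pickle.dump(c,open("s11.pkl","wb"))
E
```

```text
t: 13.68
eef_pos: [590.0, -156.7, 363.5]
tcp_rot: [-3.141, -0.001, 2.234]
ft_force: [-1.0, 0.7, 0.4]
opening: 0.422
```

View pics/w11.png

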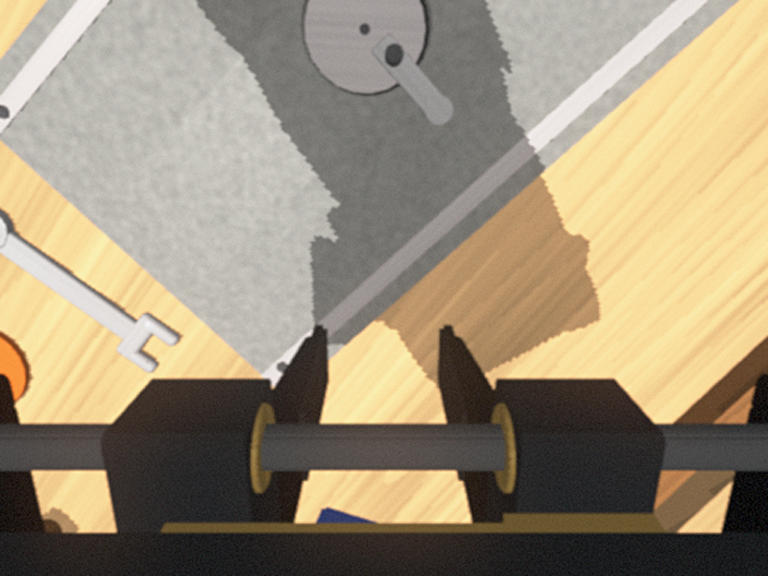

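View pics/s11.png

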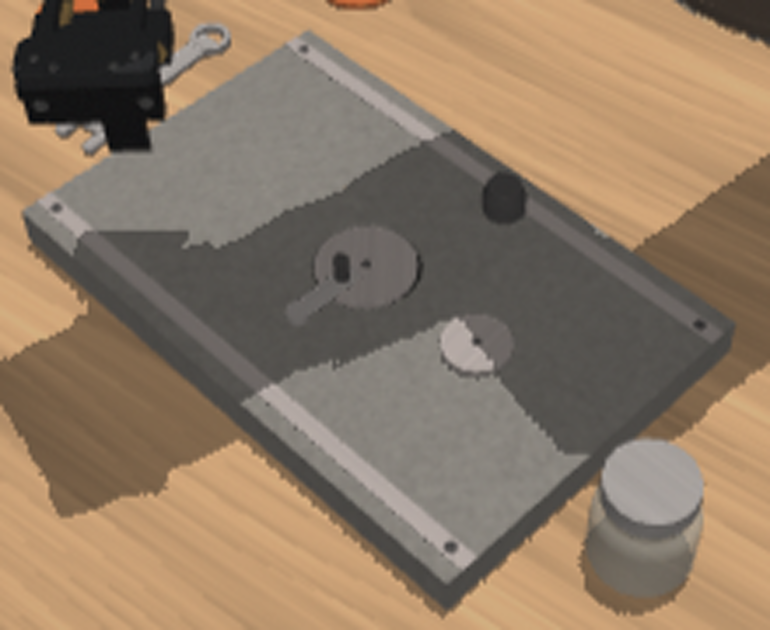

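The clip lies over the disc. I will check its angle numerically using the wrist pixels: post top (396,53), pivot (439,115), arm tip.

```bash
python3 - <<'E'
from h import *
import pickle
c=pickle.load(open("w11.pkl","rb")); save(c,"w12.png",(190,0,320,95),6)
f=lambda x,y,z: ray(c,(x+.5)/1.5-.5,(y+.5)/1.5-.5,z)
p=f(396,53,55);v=f(439,113,36);d=p-v;print(p,v,np.hypot(*d[:2]),np.degrees(np.arctan2(d[1],d[0])))
s=pickle.load(open("s11.pkl","rb"))
g=lambda x,y,z: ray(s,140+(x+.5)/3.5-.5,130+(y+.5)/3.5-.5,z)
p=g(342,258,55);v=g(299,309,36);d=p-v;print(p,v,np.hypot(*d[:2]),np.degrees(np.arctan2(d[1],d[0])))
E
```

```text
[524.36002076 -61.27589054  55.        ] [562.38908681 -69.02705355  36.        ] 38.81095711804779 168.47965720711863
[522.77041778 -60.79863796  55.        ] [559.62263735 -67.42099145  36.        ] 37.442511305737355 169.81266194394647
```

View pics/w12.png

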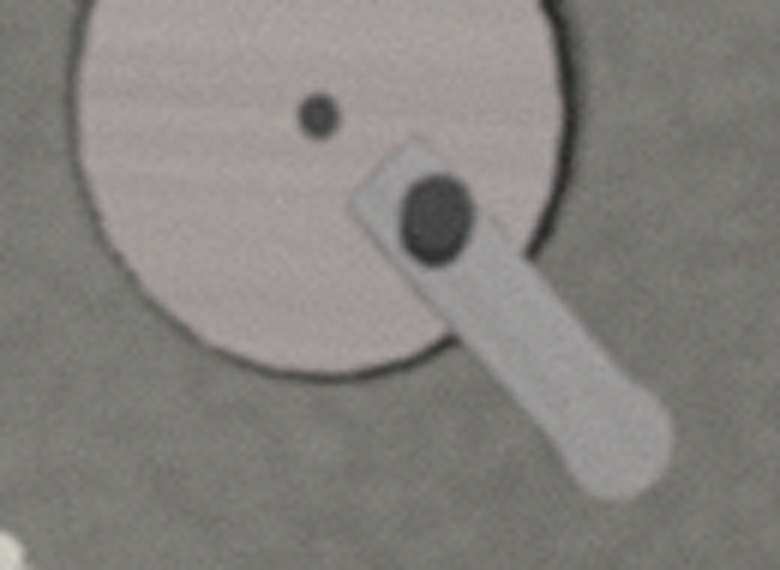

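```bash
python3 - <<'E'
from h import *
import pickle
c=pickle.load(open("w11.pkl","rb"))
f=lambda x,y,z: ray(c,190+(x+.5)/6-.5,(y+.5)/6-.5,z)
p=f(381.5,164,35.5);v=f(620,446,36.5);d=p-v;print(p,v,np.hypot(*d[:2]),np.degrees(np.arctan2(d[1],d[0])))
p=f(437,212,55);d=p-v;print(np.hypot(*d[:2]),np.degrees(np.arctan2(d[1],d[0])))
for a,b in(((350,205),(565,462)),((480,205),(615,370))):
    d=f(*a,35.5)-f(*b,35.5);print(np.degrees(np.arctan2(d[1],d[0])))
# trim strip direction in wrist (1.5x)
h=lambda x,y: ray(c,(x+.5)/1.5-.5,(y+.5)/1.5-.5,30)
d=h(268,379)-h(742,0);print("slab edge",np.degrees(np.arctan2(d[1],d[0])))
c=cam("top");save(c,"t12.png",(180,115,365,250),4.3);pickle.dump(c,open("t12.pkl","wb"))
E
```

```text
[512.49672978 -59.76483647  35.5       ] [561.97931266 -68.06079738  36.5       ] 50.17318980838337 170.48263654271796
39.101843150031755 170.80636287415322
169.97853879105833
169.92360890017412
slab edge -101.88414886290475
```

View pics/t12.png

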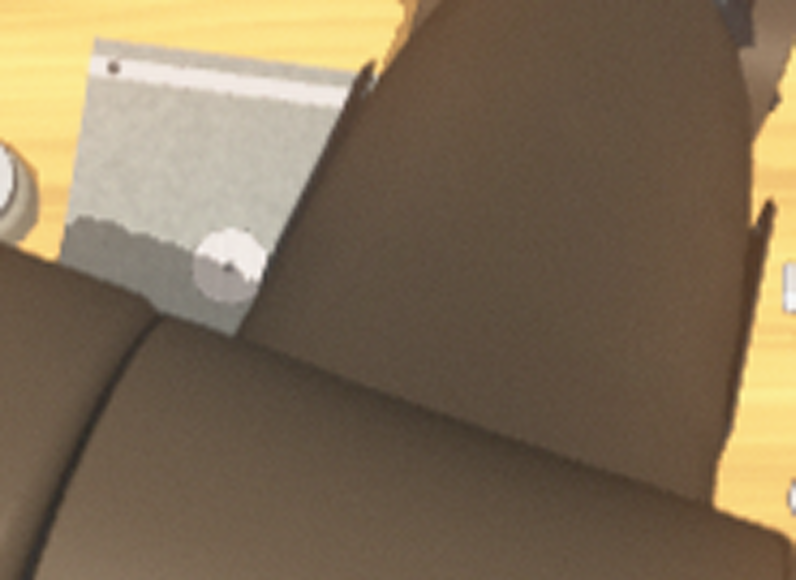

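The readings give 168.5–170.8° against about 171.2° for closed. The force says it is at the stop, but I will get one better view with the slab's edges in frame.

```bash
python3 -m pendant '[{"x":0.3,"y":-0.1,"z":-0.3,"rx":0,"ry":0,"rz":0,"jaw":0.42},{"x":0.4,"y":-0.1,"z":-0.4,"rx":0,"ry":0,"rz":0,"jaw":0.42},{"x":0.4,"y":-0.1,"z":-0.4,"rx":0,"ry":0,"rz":0,"jaw":0.42},{"x":0.4,"y":-0.1,"z":-0.4,"rx":0,"ry":0,"rz":0,"jaw":0.42}]'
python3 - <<'E'
from h import *
import pickle
c=cam("wrist");save(c,"w13.png",s=1.5);save(c,"w13c.png",(180,60,320,165),5.5);pickle.dump(c,open("w13.pkl","wb"))
E
```

```text
t: 14.32
eef_pos: [541.9, -118.5, 423.4]
tcp_rot: [-3.141, -0.0, 2.235]
ft_force: [-0.4, 0.3, 0.1]
opening: 0.417
```

View pics/w13.png

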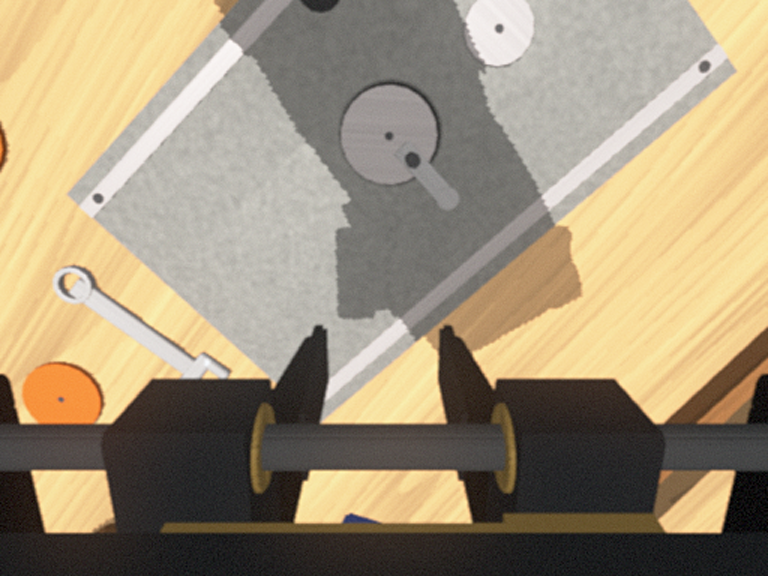

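View pics/w13c.png

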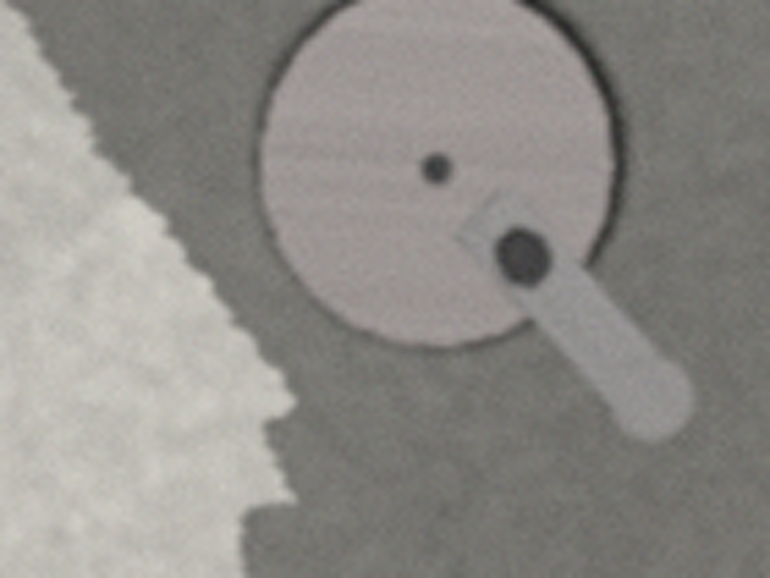

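```bash
python3 - <<'E'
from h import *
import pickle
c=pickle.load(open("w13.pkl","rb"))
f=lambda x,y,z: ray(c,180+(x+.5)/5.5-.5,60+(y+.5)/5.5-.5,z)
h=lambda x,y,z=30: ray(c,(x+.5)/1.5-.5,(y+.5)/1.5-.5,z)
A=lambda d:round(float(np.degrees(np.arctan2(d[1],d[0]))),2)
v=f(652,399,36.5)
tip=f(479,214,35.5); print("tip",A(tip-v),np.hypot(*(tip-v)[:2]))
p=f(525,257,55); print("post",A(p-v),np.hypot(*(p-v)[:2]))
print("edges",A(f(460,240,35.5)-f(612,410,35.5)),A(f(568,262,35.5)-f(665,362,35.5)))
print("slab long edge",A(h(736,70)-h(325,411))-90+180, "-y end", A(h(69,194)-h(270,378)), "trim screws robot/far", A(h(704,66)-h(98,198)))
print(v,p,"disc hole",f(436,168,30))
E
```

```text
tip 172.26 48.74805808046255
post 170.72 38.68788969218479
edges 170.77 173.46
slab long edge 170.55 -y end 170.64 trim screws robot/far 49.97
[561.15629108 -67.86412356  36.5       ] [522.97512402 -61.62302666  55.        ] disc hole [501.35934835 -59.8106177   30.        ]
```

In this one image the slab's -x direction reads 170.6° and the clip 170.7–172.3°, so it is closed. The nut, small disc, jar and wrench are at the same scene pixels as at the start, so I am handing in.

```bash
python3 -c "
from cell import env
print(env.job_done())"
```

```text
the job is handed in; nothing more can be done
None
```

I pushed the larger disc across the top until it dropped into the recess. Then I pushed the clip round over it by its post until it met its stop. Nothing was lifted, and the job was handed in at about 14 s.

**Disc:** It looks flush. The fingertips, held under 2 mm above the top, passed over its rear rim with no force, and no rim shows in the pictures. It rests slightly towards the rear wall of its 4 mm clearance.

**Clip:** The force rose to about 15 N while the arm stalled, so I take it to be at the stop. The camera angles spread a little:

| Reading | Clip angle | Closed direction |
|---|---|---|
| Last close view, measured in one picture | 170.7–173.5° | 170.6° |
| Earlier views | 168.5–170.8° | about 171.2° |

I put the difference down to reading error.

**Other items:** The nut, small disc, jar and wrench looked unmoved in the camera views, compared by eye rather than measured. The gripper was clear of everything at hand-in.

My first batch of moves was refused because the rows left out some keys; it caused no motion.

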